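Seat the stage plate on a microscope's locating pin

TASK

Pick up the black stage plate by its upright handle, set it lengthwise on the narrow raised stage bar of the microscope foot, and slide it along the bar until the socket in its underside drops over the bar's locating pin and the plate lies flat on the bar, in line with it. Then press the plate and its sprung bar all the way down and finish while still holding it pressed down, as if someone were about to tighten the clamp; do not disturb the eyepiece, the glass dish or the slide box.

Things in the scene. Friction and masses are not known exactly. Their poses are not given: they have to be found in the camera images.
- plate: The stage plate, loose on the bench: a flat black plate 100 (x) x 70 (y) x 14 mm (z), about 0.25 kg, with two thin steel slide clips on top. Origin: centre of its underside; z up. In the underside, at the origin, is one blind square socket 13 x 13 mm, 9 mm deep, not visible from above. It may go on either way round.
- handle (a point): The plate's handle, a solid bright metal rib on the middle of its top: 50 mm long (x), 14 mm wide (y), from 14 to 48 mm above the plate's underside. This point is the rib's middle, 37 mm above the underside, 11 mm below the rib's top; axes as the plate's.
- stage_top (a point): Centre of the top face of the narrow stage bar on the microscope foot: dark steel, 120 (x) x 36 (y) x 8 mm, top 90 mm above the bench when up; z up. This point sinks with the bar. A bright steel pin, 9 mm thick, 7 mm tall, tip tapering to 6 mm, is clamped upright on the centre line (y = 0) at an unreported place up to 15 mm either side of the middle along x.
- foot: The fixed grey microscope foot (tube and arm taken off) that carries the stage bar, two black knobs on its sides: 140 (x) x 104 (y) mm, all of it below the bar's top. Origin: on the bench, straight below the bar's centre; x along the bar, z up.
- stage (a joint): How far the sprung stage bar is pressed down: 0 up, 0.008 m fully down. It begins to sink at about 3 N of total load and is fully down at about 8.5 N (the plate's own weight counts).
- eyepiece: Bystander: a dark eyepiece standing on the bench, 29 mm in diameter, 56 mm tall. Origin: centre of its underside.
- dish: Bystander: a closed glass dish with a pale yellow filling, 90 mm in diameter, 20 mm tall. Origin: centre of its underside.
- slidebox: Bystander: a wooden slide box, 72 x 102 x 34 mm. Origin: centre of its underside.
There are look-alikes about, which are no part of the job. Several things have the shape of the foot; the one meant has the colours described above.

How it is judged:
By the outcome, as a careful person would: the job done as asked, in the order asked, and still so for the second after the job is handed in, while the arm keeps its last pose, push and grip.
It also fails if it takes over 51 s, if anything falls off the work surface, if the arm or the gripper's body presses on something with over 40 N, if the wrist force passes 120 N, or if a joint passes its speed limit or range.

ROBOT

A 7-joint arm with a two-finger parallel gripper is mounted at the origin on the work surface. World frame = base frame: x ahead of the robot, y to its left, z up, the work surface at z = 0. Lengths are in m, angles in rad, forces in N, time in s.
With the tool pointing down it reaches from about 0.425 to 0.975 m from the base axis. Payload 16.7 kg.
Tool frame: the origin (TCP) lies between the finger pads; the fingertips stand ahead of it and the grasp point (between the pads) is the TCP (r.tip_extent is the z of the fingertips in the tool frame, in m); z points along the fingers, x is the direction in which the jaws open and shut, and the axes are right-handed (so a half turn about z gives the same grasp; the last joint's range is limited). The gripper opens to 85 mm and grips with 20 to 120 N. Pads are 22 mm wide; open, the fingers measure 114 mm over their backs; the gripper's body (76 mm by 85 mm) begins 54 mm behind the grasp point. The pads swing forward as they close: fully open they stand 13 mm farther back than shut.
Start: joints at [1.038, 0.426, 0.074, 1.606, -0.034, 1.111, -0.067], TCP at [0.253, -0.626, 0.227] pointing down, gripper open.
Joint ranges: [-2.85, 2.85], [-0.5, 2.14], [-1.23, 1.37], [0.21, 2.46], [-1.02, 4.16], [0.16, 2.05], [-2.73, 2.73]. Speed limits (rad/s): [1.89, 1.89, 2.39, 2.39, 3.01, 3.01, 3.01].

INTERFACE

Orientations are given as a unit quaternion [w, x, y, z].
In Python, from workcell import r gives the robot as it stands.
- The arm moves only by the tool move_arm, never from a script. Its argument "motion" is text: rows parted by semicolons, each of 7 numbers parted by spaces: the shift along the tool's x, y, z in cm, then the turn, a rotation vector about the tool's x, y, z in rad, then the opening in per cent of the stroke, from 0 (shut) to 100 (fully open). In form: dx dy dz ax ay az hand; .... A call has 1 to 12 rows; each row is the pose to reach, as a shift and turn from the pose commanded when the call began, along the tool's axes at that moment; what a row does not reach only later rows make up. A row lasts 1/10 s, in which the tool goes at most 50 mm and 8.59 degrees, less where a joint would pass 70% of its speed; a pose out of reach is approached as far as the arm can. A call with a gripper value outside its range is refused whole. The fingers move at their own pace and stop on an object; "squeeze" is the grip in N (left out, the last holds). Time passes only in rows, so rows that repeat a pose let the fingers close. It gives the time, the measured TCP pose, the force and the opening at its end, in the units of the state.
- r.get_obs(): the state, without advancing time (a new reading comes with each control period).
- r.grab_frame(name): name is "scene" or "top" or "wrist"; returns the picture (400x640x3 uint8, red, green, blue); there is no depth.
- r.camera_params(name): a dict with "fov_y" (degrees; the focal length in pixels is half the picture's height over the tangent of half this angle, whatever the lens; pixels are square), "cx", "cy" (the principal point, pixels), "R" (3x3) and "t" (3): a world point X has camera coordinates R X + t. Camera axes: x right, y down, z forward; pixel columns grow to the right and rows downward; lengths in m; the calibration is good to about 2 mm. A picture is of the moment at which its call begins: read the wrist's pose just before it. camera_params takes no time and is no camera call; for the wrist camera it gives the pose at the moment of the call.
- r.hand_in(): hands the job in, once; it reports no verdict.
The state is a dict: "t": time; "joint_pos": joint angles; "joint_vel": joint speeds; "joint_torque": joint torques, N m; "ee_pos": TCP position; "ee_rot": TCP orientation; "contact_force": force on the tool from outside, world axes, zero at the start; "torque": the same for the moment, N m; "grip_width": finger opening in m.
Only numpy, scipy, OpenCV 4.12 (cv2) and the standard library are available. Lean on these libraries where they do the work, as an engineer would, in place of code of your own. Each camera call takes 0.05 s, during which the arm holds its last target.

## Working session

There is one attempt and no reset: what is moved stays moved. The work goes in short steps, Python scripts to look and compute and a tool call to move; the robot and the scene stay as the last step left them, time stands still between calls to the robot, and variables do not carry over. Pictures are saved under pics/ and viewed, and the job is handed in when it is done.

Besides the shell and the picture viewer there is one more tool, called after "Request:" as a command line: name --argument value ..., lists and objects as JSON in quotes. move_arm: Moves the arm, as the interface text tells. Its arguments: {"type":"object","properties":{"motion":{"type":"string"},"squeeze":{"type":"number"}},"required":["motion"]}

```bash
mkdir -p pics; ls; python3 - <<'E'
from workcell import r
import cv2,json
o=r.get_obs(); print({k:(v if not hasattr(v,'tolist') else v.tolist()) for k,v in o.items()}); print(r.tip_extent)
for n in ("scene","top"):
    im=r.grab_frame(n); cv2.imwrite(f"pics/{n}0.png",im[:,:,::-1]); print(n,r.camera_params(n))
E
```

```text
pics
{'t': 0.0, 'joint_pos': [1.0375053467080317, 0.4267069202607724, 0.07384398926351543, 1.6065880665878192, -0.03408695571750299, 1.1107908071330201, -0.06710210847366825], 'joint_vel': [0.0023561919602677717, 0.0020255271440515607, -0.0017858530937019416, 0.0002651828919650143, 0.00017219863159940912, -0.0012391700824837721, -0.00015954202151273347], 'joint_torque': [-0.00016653061265969882, -94.98354434967041, 3.760555386543274, -46.35221242904663, 0.019204338896088302, 0.010062770743388683, -2.354065742338207e-06], 'ee_pos': [0.25257112265747855, -0.625535886750759, 0.22613548302200395], 'ee_rot': [-0.0003033380759816914, 0.8289807737652218, -0.5592767615060444, -0.0005373573641019108], 'contact_force': [-0.18508089591900748, 0.26996153849716337, -0.2773727963090479], 'torque': [0.01655872915359874, -0.0834365292541263, -0.03561933167556465], 'grip_width': 0.08564737965120565}
0.019
scene {'fov_y': 48.96246531664487, 'cx': 312.64239631335175, 'cy': 196.3096701863503, 'R': array([[-0.16669145,  0.98599233,  0.00575226],
       [ 0.51066508,  0.09132039, -0.85491623],
       [-0.84346615, -0.13956975, -0.51873418]]), 't': array([ 0.02193587, -0.23211959,  1.59688271])}
top {'fov_y': 44.06055852144477, 'cx': 317.93458547336996, 'cy': 197.91369937167758, 'R': array([[-0.04377948, -0.99903433,  0.00370976],
       [-0.97847338,  0.04212827, -0.20202735],
       [ 0.20167598, -0.01247455, -0.97937285]]), 't': array([0.09111246, 0.56281774, 0.99978617])}
```

View pics/scene0.png

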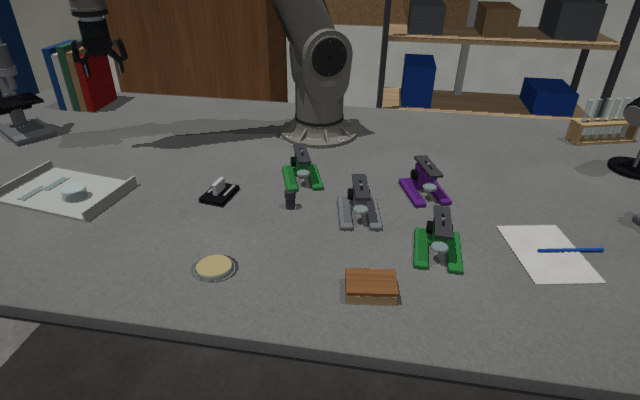

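View pics/top0.png

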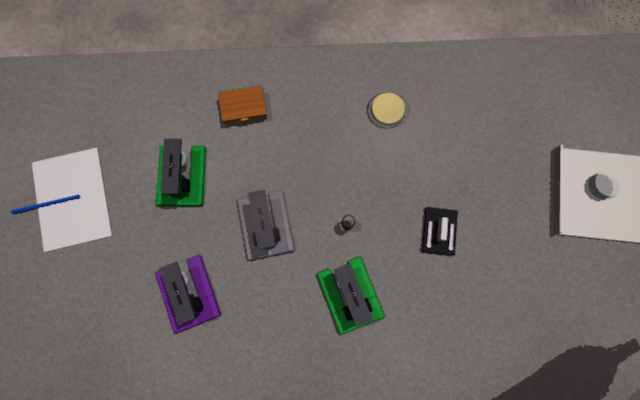

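The scene has four foot-shaped things in the top view: green (181,174), purple (187,294), green (350,295) and grey (265,225). The grey one fits the description. The plate is at (440,231), the eyepiece at (347,223), the dish at (388,109) and the slide box at (243,105). I'll confirm with enlarged crops.

```bash
python3 - <<'E'
import cv2,numpy as np
im=cv2.imread("pics/top0.png")
a=cv2.resize(im[180:270,225:305],None,fx=5,fy=5,interpolation=cv2.INTER_CUBIC)
b=cv2.resize(im[190:280,400:480],None,fx=5,fy=5,interpolation=cv2.INTER_CUBIC)
cv2.imwrite("pics/crop0.png",np.clip(np.hstack([a,b])*1.6,0,255).astype(np.uint8))
im=cv2.imread("pics/scene0.png")
a=cv2.resize(im[165:235,320:400],None,fx=5,fy=5,interpolation=cv2.INTER_CUBIC)
b=cv2.resize(im[165:235,185:255],None,fx=5,fy=5,interpolation=cv2.INTER_CUBIC)
cv2.imwrite("pics/crop1.png",np.clip(np.hstack([a,b])*1.6,0,255).astype(np.uint8))
E
```

```text
(no output)
```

View pics/crop0.png

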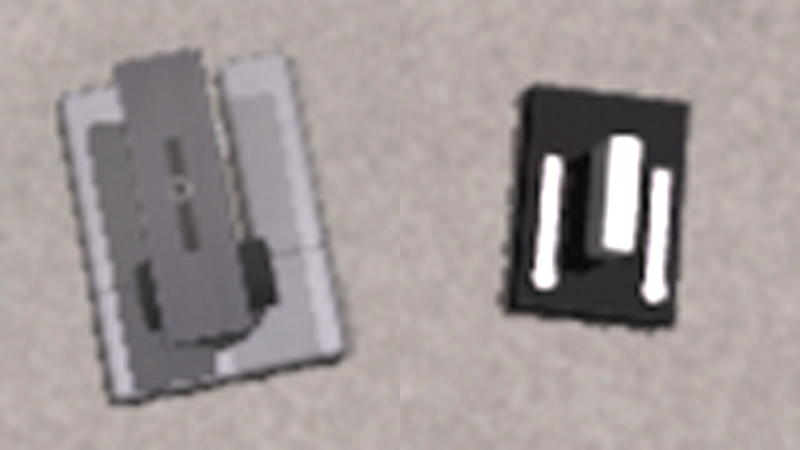

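View pics/crop1.png

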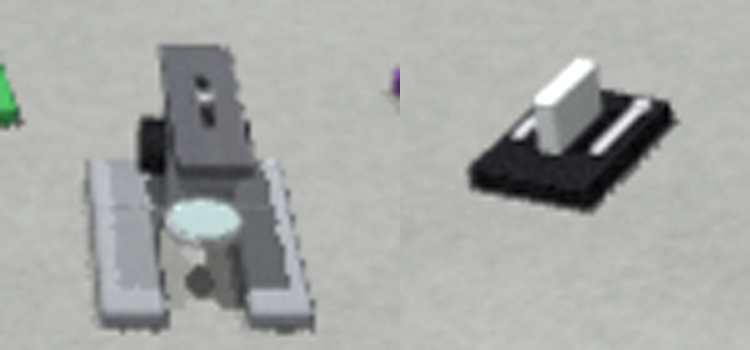

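The crops confirm it: the grey foot with two black knobs has a bar with a slot and a bright pin at about top px (261,217). The plate has a bright rib whose top is at about px (444,229). Next I'll measure these.

```bash
cat > h.py <<'E'
import numpy as np, cv2
from scipy.spatial.transform import Rotation as Ro
from workcell import r
def K(p): f=200/np.tan(np.radians(p["fov_y"]/2)); return f
def ray(p,u,v,z):
    f=K(p); d=np.array([(u-p["cx"])/f,(v-p["cy"])/f,1]); R=np.array(p["R"]);t=np.array(p["t"])
    c=-R.T@t; w=R.T@d; return c+w*(z-c[2])/w[2]
def proj(p,X):
    f=K(p); X=np.atleast_2d(X)@np.array(p["R"]).T+np.array(p["t"])
    return np.c_[p["cx"]+f*X[:,0]/X[:,2],p["cy"]+f*X[:,1]/X[:,2]]
def T(o):
    q=o["ee_rot"]; return Ro.from_quat([q[1],q[2],q[3],q[0]]),np.array(o["ee_pos"])
E
python3 - <<'E'
from h import *
p=r.camera_params("top"); s=r.camera_params("scene")
A=lambda x,y:(225+x/5-.5,180+y/5-.5)
B=lambda x,y:(400+(x-400)/5-.5,190+y/5-.5)
def q(n,pts,z,p=p): 
    P=np.array([ray(p,*a,z) for a in pts]); print(n,P.round(4).tolist(),'c',P.mean(0).round(4),
     'L',[round(float(np.linalg.norm(P[i]-P[(i+1)%len(P)])),4) for i in range(len(P))]); return P
b=q('bar',[A(115,67),A(198,50),A(244,325),A(164,338)],.09)
d=b[0]+b[1]-b[2]-b[3]; print('yaw',np.arctan2(d[1],d[0]))
q('pin',[A(180,188)],.097)
C=lambda x,y:(320+x/5-.5,165+y/5-.5)
q('bar scene',[C(160,46),C(230,46),C(253,165),C(178,165)],.09,s)
q('pin scene',[C(205,98)],.097,s)
h=q('handle',[B(610,137),B(641,137),B(635,252),B(602,250)],.048)
d=h[0]+h[1]-h[2]-h[3]; print('yaw',np.arctan2(d[1],d[0]))
h=q('plate',[B(530,87),B(690,104),B(672,326),B(510,308)],.014)
d=h[0]+h[1]-h[2]-h[3]; print('yaw',np.arctan2(d[1],d[0]))
D=lambda x,y:(185+(x-400)/5-.5,165+y/5-.5)
q('handle scene',[D(535,98),D(582,58),D(600,66),D(553,107)],.048,s)
q('eyep',[(348,217)],.056)
R,t=T(r.get_obs()); print(R.as_matrix().round(3))
w=r.camera_params("wrist"); print(w, 'cam in tool', R.inv().apply(-w["R"].T@w["t"]-t), (w["R"]@R.as_matrix()).round(3))
E
```

```text
bar [[0.5764, 0.2125, 0.09], [0.5821, 0.178, 0.09], [0.4669, 0.1618, 0.09], [0.463, 0.1944, 0.09]] c [0.5221 0.1867 0.09  ] L [0.035, 0.1164, 0.0328, 0.1148]
yaw 0.14901026128886455
pin [[0.5232, 0.1859, 0.097]] c [0.5232 0.1859 0.097 ] L [0.0]
bar scene [[0.4623, 0.1575, 0.09], [0.4559, 0.1933, 0.09], [0.5729, 0.2117, 0.09], [0.5791, 0.1768, 0.09]] c [0.5175 0.1848 0.09  ] L [0.0363, 0.1184, 0.0355, 0.1184]
pin scene [[0.5252, 0.1851, 0.097]] c [0.5252 0.1851 0.097 ] L [0.0]
handle [[0.5153, -0.1962, 0.048], [0.5147, -0.2095, 0.048], [0.4655, -0.2022, 0.048], [0.467, -0.1883, 0.048]] c [ 0.4906 -0.1991  0.048 ] L [0.0133, 0.0497, 0.014, 0.049]
yaw -0.15582326104141678
plate [[0.5445, -0.1718, 0.014], [0.5338, -0.2421, 0.014], [0.4362, -0.2244, 0.014], [0.4471, -0.1545, 0.014]] c [ 0.4904 -0.1982  0.014 ] L [0.0711, 0.0992, 0.0707, 0.099]
yaw -0.17799878090828658
handle scene [[0.5087, -0.2103, 0.048], [0.4618, -0.2009, 0.048], [0.4687, -0.1881, 0.048], [0.5162, -0.1975, 0.048]] c [ 0.4888 -0.1992  0.048 ] L [0.0479, 0.0146, 0.0484, 0.0149]
eyep [[0.5224, 0.0046, 0.056]] c [0.5224 0.0046 0.056 ] L [0.0]
[[ 0.374 -0.927 -0.001]
 [-0.927 -0.374  0.001]
 [-0.001  0.    -1.   ]]
{'fov_y': 66.76370792985482, 'cx': 318.59198483165306, 'cy': 203.87301553977093, 'R': array([[ 0.37512735, -0.92697278, -0.00096867],
       [-0.88332415, -0.35778012,  0.30287262],
       [-0.28110125, -0.11276016, -0.95303055]]), 't': array([-0.67410615, -0.0411721 ,  0.37901582])} cam in tool [-0.00039006 -0.07607228 -0.1468543 ] [[ 1.    -0.001 -0.   ]
 [ 0.001  0.953 -0.303]
 [ 0.     0.303  0.953]]
```

Both cameras agree to within 2–4 mm. The plate is at about (0.490,-0.199) with yaw about -0.17, and the bar is at about (0.520,0.186) with yaw about 0.15. Both sizes match the spec. I'll hover above the plate and check with the wrist camera.

```bash
cat >> h.py <<'E'
def goal(pos,yawx,cmd=None):
    """print shift(cm)/turn in tool axes to pos with tool x at heading yawx, pointing down"""
    R,t=T(r.get_obs())
    if cmd is not None: t=np.array(cmd)
    G=Ro.from_matrix(np.array([[np.cos(yawx),np.sin(yawx),0],[np.sin(yawx),-np.cos(yawx),0],[0,0,-1]]).T.T)
    print('shift cm',(R.inv().apply(np.array(pos)-t)*100).round(2),'turn',(R.inv()*G).as_rotvec().round(4))
E
python3 - <<'E'
from h import *
goal([.490,-.199,.16],-np.pi/2-.172)
E
```

```text
shift cm [-30.66 -37.99   6.65] turn [4.000e-04 1.100e-03 5.558e-01]
```

Request:
move_arm --motion "-30.7 -38.0 6.6 0 0 0.556 100;-30.7 -38.0 6.6 0 0 0.556 100;-30.7 -38.0 6.6 0 0 0.556 100;-30.7 -38.0 6.6 0 0 0.556 100;-30.7 -38.0 6.6 0 0 0.556 100;-30.7 -38.0 6.6 0 0 0.556 100;-30.7 -38.0 6.6 0 0 0.556 100;-30.7 -38.0 6.6 0 0 0.556 100;-30.7 -38.0 6.6 0 0 0.556 100;-30.7 -38.0 6.6 0 0 0.556 100;-30.7 -38.0 6.6 0 0 0.556 100;-30.7 -38.0 6.6 0 0 0.556 100"

```text
t: 1.3
ee_pos: [0.4904, -0.1977, 0.1604]
ee_rot: [-0.0, -0.645, 0.764, 0.0]
contact_force: [-0.6, -1.1, -0.7]
grip_width: 0.0853
```

Request:
move_arm --motion "0 0 0 0 0 0 100;0 0 0 0 0 0 100;0 0 0 0 0 0 100"

```text
t: 1.6
ee_pos: [0.4897, -0.1999, 0.1609]
ee_rot: [-0.0, -0.643, 0.766, -0.0]
contact_force: [-0.4, -0.5, -1.0]
grip_width: 0.0851
```

```bash
python3 - <<'E'
from h import *
p=r.camera_params("wrist"); im=r.grab_frame("wrist"); cv2.imwrite("pics/w1.png",im[:,:,::-1].copy())
np.save("w1.npy",[p["R"].tolist()+[p["t"].tolist()]])
goal([.490,-.199,.16],-np.pi/2-.172)
c,s=np.cos(-.172),np.sin(-.172)
for z,X,Y in((.048,25,7),(.014,50,35)):
    P=np.array([[.490+c*x-s*y,-.199+s*x+c*y,z] for x,y in np.array([[X,Y],[X,-Y],[-X,-Y],[-X,Y]])/1000]); print(proj(p,P).round(1).tolist())
    cv2.polylines(im,[np.int32(proj(p,P)*16)],True,(255,0,0),1,cv2.LINE_AA,4)
cv2.imwrite("pics/w1o.png",im[:,:,::-1])
E
```

```text
shift cm [-0.07 -0.01  0.09] turn [-0.0001 -0.0001 -0.0017]
[[308.8, 169.2], [324.9, 169.2], [324.7, 223.1], [309.4, 223.1]]
[[280.1, 136.3], [353.9, 136.2], [350.6, 233.5], [283.9, 233.6]]
```

View pics/w1o.png

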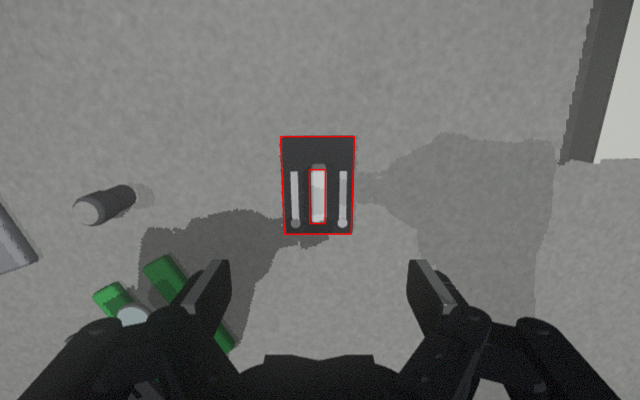

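The overlay fits the plate (corners 280–354, 136–234) and the rib (309–325, 169–223) within a pixel. I'll descend and grip.

Request:
move_arm --motion "-0.07 0 4 0 0 0 100;-0.07 0 8 0 0 0 100;-0.07 0 10.5 0 0 0 100;-0.07 0 11.5 0 0 0 100;-0.07 0 12.2 0 0 0 100;-0.07 0 12.2 0 0 0 100;-0.07 0 12.2 0 0 0 100;-0.07 0 12.2 0 0 0 60;-0.07 0 12.2 0 0 0 40;-0.07 0 12.2 0 0 0 30;-0.07 0 12.2 0 0 0 30;-0.07 0 12.2 0 0 0 30" --squeeze 60

```text
t: 2.85
ee_pos: [0.4903, -0.1982, 0.0389]
ee_rot: [0.0, -0.644, 0.765, -0.0]
contact_force: [-0.0, -0.1, -0.2]
grip_width: 0.0256
```

Request:
move_arm --motion "0 0 0 0 0 0 15;0 0 0 0 0 0 5;0 0 0 0 0 0 0;0 0 0 0 0 0 0;0 0 0 0 0 0 0;0 0 0 0 0 0 0;0 0 0 0 0 0 0"

```text
t: 3.55
ee_pos: [0.4903, -0.1983, 0.039]
ee_rot: [0.0, -0.644, 0.765, -0.0]
contact_force: [-1.1, -0.1, 6.6]
grip_width: 0.0113
```

Request:
move_arm --motion "0 0 -1 0 0 0 0;0 0 -3 0 0 0 0;0 0 -6 0 0 0 0;0 0 -10 0 0 0 0;0 0 -14 0 0 0 0;0 0 -14 0 0 0 0;0 0 -14 0 0 0 0"

```text
t: 4.25
ee_pos: [0.4904, -0.1983, 0.1797]
ee_rot: [0.0, -0.644, 0.765, -0.001]
contact_force: [-0.7, -0.0, -3.3]
grip_width: 0.0113
```

```bash
python3 - <<'E'
from h import *
o=r.get_obs();print(o["contact_force"],o["torque"],o["grip_width"])
p=r.camera_params("wrist"); im=r.grab_frame("wrist"); cv2.imwrite("pics/w2.png",im[:,:,::-1].copy())
p=r.camera_params("scene"); im=r.grab_frame("scene"); cv2.imwrite("pics/s2.png",cv2.resize(im[80:240,150:400,::-1],None,fx=3,fy=3,interpolation=cv2.INTER_CUBIC))
E
```

```text
[-0.6760784  -0.01784673 -3.25495679] [-0.01035828  0.00601238 -0.0046194 ] 0.011260140977878669
```

View pics/w2.png

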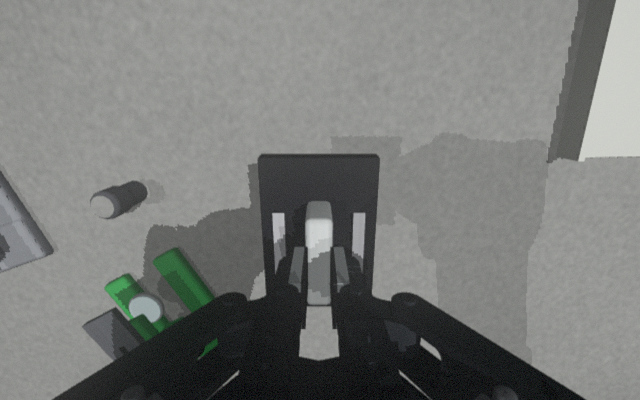

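View pics/s2.png

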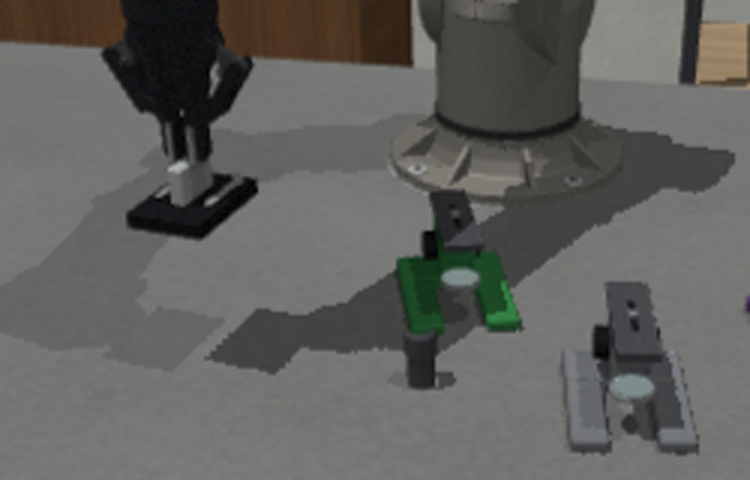

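The plate is held level; the wrist force is about 3 N, and clips and handle look centred. Next I'll move to just short of the bar so the wrist camera sees the pin.

```bash
python3 - <<'E'
from h import *
goal([.431,.173,.25],-np.pi/2+.149)
E
```

```text
shift cm [-35.55  12.13  -7.18] turn [ 0.0017  0.0006 -0.3211]
```

Request:
move_arm --motion "-4 1.4 -4 0 0 -0.04 0;-8 2.8 -7.2 0 0 -0.08 0;-12 4.2 -7.2 0 0 -0.12 0;-16 5.5 -7.2 0 0 -0.15 0;-20 6.8 -7.2 0 0 -0.18 0;-24 8.2 -7.2 0 0 -0.22 0;-28 9.6 -7.2 0 0 -0.26 0;-31 10.6 -7.2 0 0 -0.29 0;-33.5 11.4 -7.2 0 0 -0.31 0;-35 12 -7.2 0 0 -0.321 0;-35.5 12.1 -7.2 0 0 -0.321 0;-35.5 12.1 -7.2 0 0 -0.321 0"

```text
t: 5.55
ee_pos: [0.4318, 0.1719, 0.2502]
ee_rot: [0.001, 0.758, -0.653, -0.0]
contact_force: [0.3, -0.9, -3.2]
grip_width: 0.0115
```

Request:
move_arm --motion "0 0 0 0 0 0 0;0 0 0 0 0 0 0;0 0 0 0 0 0 0"

```text
t: 5.85
ee_pos: [0.4321, 0.1714, 0.2508]
ee_rot: [0.0, 0.757, -0.653, 0.0]
contact_force: [-0.8, -0.4, -3.3]
grip_width: 0.0118
```

```bash
python3 - <<'E'
from h import *
o=r.get_obs()
p=r.camera_params("wrist"); im=r.grab_frame("wrist"); cv2.imwrite("pics/w3.png",im[:,:,::-1].copy())
import pickle; pickle.dump((o,p),open("w3.pkl","wb"))
cv2.imwrite("pics/w3c.png",cv2.resize(im[0:200,220:420,::-1],None,fx=3,fy=3,interpolation=cv2.INTER_CUBIC))
E
```

```text
(no output)
```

View pics/w3.png

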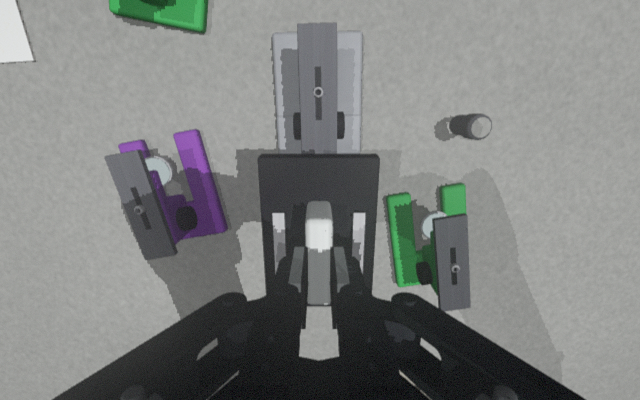

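View pics/w3c.png

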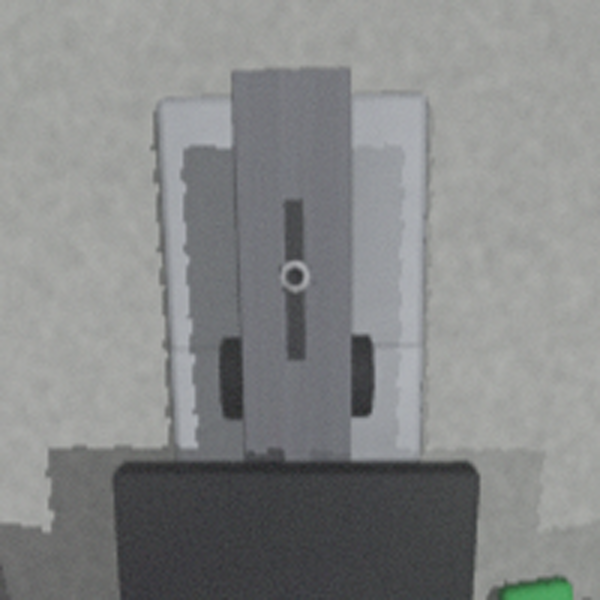

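The wrist view shows the grey bar with its far corners at about (297,23) and (336.5,23), the pin at about (318,92), and the held plate's front edge at about row 154. I'll compute from these.

```bash
python3 - <<'E'
from h import *
import pickle; o,p=pickle.load(open("w3.pkl","rb"))
A=lambda x,y:(220+x/3-.33,y/3-.33)
B=np.array([ray(p,*A(*a),.09) for a in [(231,70),(350,69),(350,448),(245,448)]]); print(B.round(4))
print('edges yaw',[np.arctan2(*(B[i]-B[j])[[1,0]]) for i,j in((0,3),(1,2))], 'w',np.linalg.norm(B[0]-B[1]),np.linalg.norm(B[2]-B[3]))
m=(B[0]+B[1])/2; m2=(B[2]+B[3])/2; d=(m-m2)/np.linalg.norm(m-m2); print('mid far',m,'yaw',np.arctan2(d[1],d[0]),'centre',m-.06*d)
S=[ray(p,*A(*a),.09) for a in[(294,200),(296,360)]]; print('slot',S,np.linalg.norm(S[0]-S[1]),'mid',(S[0]+S[1])/2)
P=ray(p,*A(294,276),.097); print('pin',P, 'along from centre',(P-(m-.06*d))@d,'across',np.cross(d[:2],(P-m)[:2]), 'base',ray(p,*A(294,280),.09))
R,t=T(o); print(t, 'yaw tool x',np.arctan2(*R.as_matrix()[[1,0],0])+np.pi/2)
# held plate front edge in tool frame, top at tool z=+.039-.014=+.025
z=t[2]-.025
for a in[(118,463),(477,463)]: print('plate edge tool',R.inv().apply(ray(p,*A(*a),z)-t).round(4))
E
```

```text
[[0.5756 0.2126 0.09  ]
 [0.5811 0.1775 0.09  ]
 [0.4705 0.159  0.09  ]
 [0.4654 0.1938 0.09  ]]
edges yaw [np.float64(0.1682041316387193), np.float64(0.16578829487195373)] w 0.03547283718080025 0.03520633718203564
mid far [0.57836134 0.19504945 0.09      ] yaw 0.16699480263282754 centre [0.51919601 0.18507627 0.09      ]
slot [array([0.54322223, 0.18878329, 0.09      ]), array([0.49601683, 0.18112658, 0.09      ])] 0.04782232571523759 mid [0.51961953 0.18495493 0.09      ]
pin [0.52102347 0.18547398 0.097     ] along from centre 0.0018681431200884805 across 8.841618343635033e-05 base [0.52016285 0.18536488 0.09      ]
[0.43208524 0.17143673 0.25082893] yaw tool x 0.1473546440529696
plate edge tool [-0.0336 -0.051   0.025 ]
plate edge tool [ 0.0339 -0.051   0.025 ]<stdin>:8: DeprecationWarning: Arrays of 2-dimensional vectors are deprecated. Use arrays of 3-dimensional vectors instead. (deprecated in NumPy 2.0)
```

The wrist view agrees with the other two: bar centre (0.519,0.185), yaw 0.167, pin (0.521,0.1855). The pin sits about 1.5 mm along, on the centre line. The plate is about 1 mm ahead of the TCP. I'll go to 19 mm short of the pin, above it.

```bash
python3 - <<'E'
from h import *
goal([.502,.1822,.150],-np.pi/2+.167)
E
```

```text
shift cm [-0.02 -7.07 10.09] turn [-0.0001 -0.0001 -0.0194]
```

Request:
move_arm --motion "0 -3 0 0 0 -0.02 0;0 -6 1 0 0 -0.02 0;0 -7.1 4 0 0 -0.02 0;0 -7.1 7 0 0 -0.02 0;0 -7.1 9 0 0 -0.02 0;0 -7.1 10 0 0 -0.02 0;0 -7.1 10 0 0 -0.02 0;0 -7.1 10 0 0 -0.02 0;0 -7.1 10 0 0 -0.02 0"

```text
t: 6.8
ee_pos: [0.5028, 0.183, 0.1521]
ee_rot: [-0.001, 0.764, -0.645, 0.0]
contact_force: [0.1, -0.5, -3.0]
grip_width: 0.0114
```

```bash
python3 - <<'E'
from h import *
o=r.get_obs();print(o["contact_force"],o["torque"],o["ee_pos"])
goal([.502,.1822,.136],-np.pi/2+.167)
p=r.camera_params("scene"); im=r.grab_frame("scene"); cv2.imwrite("pics/s4.png",cv2.resize(im[120:240,280:440,::-1],None,fx=5,fy=5,interpolation=cv2.INTER_CUBIC))
E
```

```text
[ 0.06325322 -0.52528965 -2.97593381] [-0.01431241  0.03530419  0.01160311] [0.50277696 0.18303121 0.15210659]
shift cm [0.07 0.09 1.61] turn [-0.0019  0.0003  0.0016]
```

View pics/s4.png

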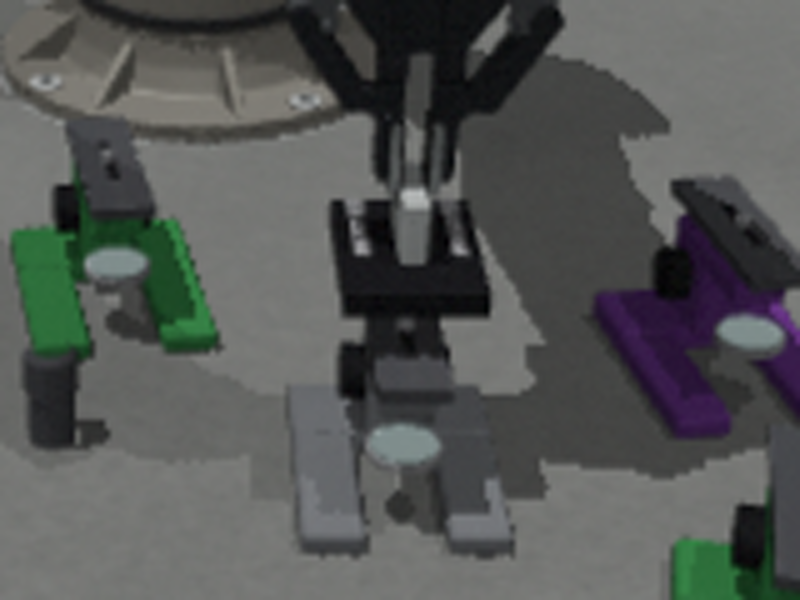

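The plate is level above the bar and in line with it. Now I'll lower slowly onto the pin and read the force.

Request:
move_arm --motion "0.05 0 0.5 0 0 0 0;0.05 0 1.0 0 0 0 0;0.05 0 1.2 0 0 0 0;0.05 0 1.35 0 0 0 0;0.05 0 1.5 0 0 0 0;0.05 0 1.5 0 0 0 0;0.05 0 1.5 0 0 0 0"

```text
t: 7.55
ee_pos: [0.5022, 0.1823, 0.136]
ee_rot: [-0.0, 0.764, -0.645, 0.0]
contact_force: [-1.2, -0.9, -1.0]
grip_width: 0.0108
```

Request:
move_arm --motion "0 0 0.1 0 0 0 0;0 0 0.1 0 0 0 0;0 0 0.1 0 0 0 0"

```text
t: 7.85
ee_pos: [0.5022, 0.1823, 0.1349]
ee_rot: [-0.0, 0.764, -0.645, 0.0]
contact_force: [-1.6, -0.5, -0.0]
grip_width: 0.0114
```

The plate has touched the pin at the predicted height: the load went from -3 to 0 N, so about 3 N is on the bar. Now I'll slide it along the bar.

Request:
move_arm --motion "0 -0.2 0 0 0 0 0;0 -0.4 0 0 0 0 0;0 -0.6 0 0 0 0 0;0 -0.8 0 0 0 0 0;0 -1.0 0 0 0 0 0;0 -1.2 0 0 0 0 0;0 -1.3 0 0 0 0 0;0 -1.4 0 0 0 0 0;0 -1.4 0 0 0 0 0"

```text
t: 8.75
ee_pos: [0.5161, 0.1847, 0.1349]
ee_rot: [-0.0, 0.764, -0.645, -0.0]
contact_force: [-1.8, -0.7, 1.3]
grip_width: 0.0115
```

Request:
move_arm --motion "0 -0.1 0 0 0 0 0;0 -0.15 0 0 0 0 0;0 -0.2 0 0 0 0 0;0 -0.2 0 0 0 0 0"

```text
t: 9.15
ee_pos: [0.518, 0.185, 0.1348]
ee_rot: [-0.0, 0.764, -0.645, -0.0]
contact_force: [-1.5, -1.0, 0.4]
grip_width: 0.0112
```

Request:
move_arm --motion "0 -0.1 0 0 0 0 0;0 -0.2 0 0 0 0 0;0 -0.25 0 0 0 0 0;0 -0.25 0 0 0 0 0"

```text
t: 9.55
ee_pos: [0.5206, 0.1854, 0.1348]
ee_rot: [-0.0, 0.764, -0.645, -0.0]
contact_force: [0.1, -0.3, -3.0]
grip_width: 0.0114
```

The load fell back to hanging weight (-3 N), so the socket has come over the pin. I'll lower gently and watch for sideways force.

Request:
move_arm --motion "0 -0.05 0.1 0 0 0 0;0 -0.05 0.2 0 0 0 0;0 -0.05 0.3 0 0 0 0;0 -0.05 0.3 0 0 0 0"

```text
t: 9.95
ee_pos: [0.5208, 0.1854, 0.1317]
ee_rot: [0.0, 0.764, -0.645, -0.0]
contact_force: [-0.2, 0.3, -3.9]
grip_width: 0.0112
```

Request:
move_arm --motion "0 0 0.1 0 0 0 0;0 0 0.2 0 0 0 0;0 0 0.2 0 0 0 0"

```text
t: 10.25
ee_pos: [0.5208, 0.1855, 0.1297]
ee_rot: [0.0, 0.764, -0.645, -0.0]
contact_force: [0.0, 0.1, -3.6]
grip_width: 0.0112
```

The pin is entering freely: there is no load and the TCP is 6 mm below first contact. I'll seat it flat.

Request:
move_arm --motion "0 0 0.1 0 0 0 0;0 0 0.15 0 0 0 0;0 0 0.15 0 0 0 0"

```text
t: 10.55
ee_pos: [0.521, 0.1856, 0.1284]
ee_rot: [-0.0, 0.764, -0.645, 0.0]
contact_force: [-0.9, 0.7, 0.5]
grip_width: 0.0109
```

Request:
move_arm --motion "0 0 0.1 0 0 0 0;0 0 0.1 0 0 0 0;0 0 0.1 0 0 0 0"

```text
t: 10.85
ee_pos: [0.521, 0.1856, 0.1274]
ee_rot: [-0.0, 0.764, -0.645, -0.0]
contact_force: [0.1, 1.0, 0.6]
grip_width: 0.0112
```

```bash
python3 - <<'E'
from h import *
o=r.get_obs();print(o["contact_force"],o["torque"],o["ee_pos"])
p=r.camera_params("scene"); im=r.grab_frame("scene"); cv2.imwrite("pics/s5.png",cv2.resize(im[120:240,280:440,::-1],None,fx=5,fy=5,interpolation=cv2.INTER_CUBIC))
im=r.grab_frame("wrist"); cv2.imwrite("pics/w5.png",im[:,:,::-1])
E
```

```text
[0.14813813 1.04345807 0.570968  ] [ 0.12306746  0.28294847 -0.04419416] [0.5209986  0.18557862 0.12743578]
```

View pics/s5.png

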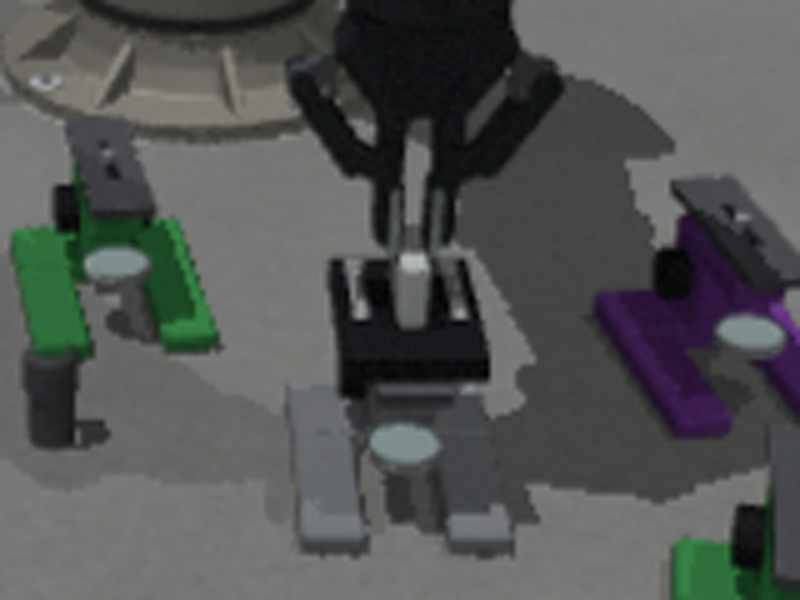

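View pics/w5.png

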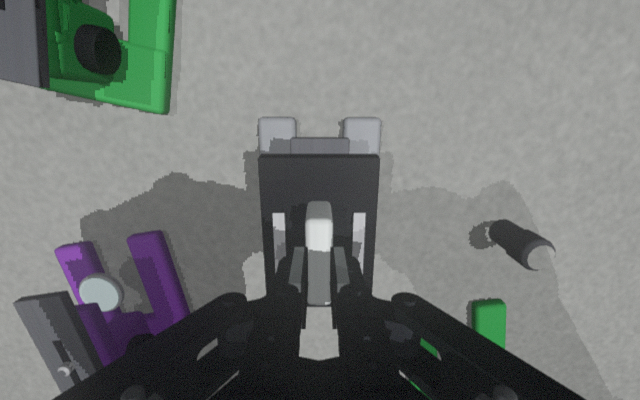

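The plate sits flat on the bar and in line with it, with the bar ends central under it (wrist px 290–350 against plate 260–379). Now I'll press down.

Request:
move_arm --motion "0 0 0.1 0 0 0 0;0 0 0.2 0 0 0 0;0 0 0.3 0 0 0 0;0 0 0.4 0 0 0 0;0 0 0.5 0 0 0 0;0 0 0.5 0 0 0 0"

```text
t: 11.55
ee_pos: [0.521, 0.1856, 0.1223]
ee_rot: [-0.0, 0.764, -0.645, 0.0]
contact_force: [-2.0, 0.9, 4.5]
grip_width: 0.0116
```

Request:
move_arm --motion "0 0 0.1 0 0 0 0;0 0 0.15 0 0 0 0;0 0 0.2 0 0 0 0;0 0 0.2 0 0 0 0;0 0 0.2 0 0 0 0"

```text
t: 12.05
ee_pos: [0.5211, 0.1856, 0.121]
ee_rot: [-0.0, 0.764, -0.645, 0.0]
contact_force: [-4.5, 0.1, 13.9]
grip_width: 0.0116
```

The bar is bottomed: z stopped at 0.121, about 8 mm below seating, and the force jumped to 14 N. I'll hold, then check.

Request:
move_arm --motion "0 0 0.03 0 0 0 0;0 0 0.03 0 0 0 0;0 0 0.03 0 0 0 0;0 0 0.03 0 0 0 0;0 0 0.03 0 0 0 0;0 0 0.03 0 0 0 0"

```text
t: 12.65
ee_pos: [0.5211, 0.1856, 0.1209]
ee_rot: [-0.0, 0.764, -0.645, 0.0]
contact_force: [-5.7, 0.1, 18.6]
grip_width: 0.0114
```

```bash
python3 - <<'E'
from h import *
o=r.get_obs();print(o["contact_force"],o["torque"],o["ee_pos"])
p=r.camera_params("scene"); im=r.grab_frame("scene"); cv2.imwrite("pics/s6.png",cv2.resize(im[120:240,280:440,::-1],None,fx=5,fy=5,interpolation=cv2.INTER_CUBIC))
# predicted plate / bar outlines with bar down
p=r.camera_params("top"); im=r.grab_frame("top")
im=im.copy()
c,s=np.cos(.167),np.sin(.167); pc=np.array([.5211+c*.001,.1856+s*.001])
big=cv2.resize(im[160:280,200:360],None,fx=5,fy=5,interpolation=cv2.INTER_CUBIC)
for z,X,Y,cc in((.096,50,35,pc),(.082,60,18,[.5193,.185])):
    P=np.array([[cc[0]+c*x-s*y,cc[1]+s*x+c*y,z] for x,y in np.array([[X,Y],[X,-Y],[-X,-Y],[-X,Y]])/1000])
    q=(proj(p,P)-[200,160]+.5)*5
    cv2.polylines(big,[np.int32(q)],True,(255,0,0),1)
cv2.imwrite("pics/t6.png",big[:,:,::-1])
cv2.imwrite("pics/t6f.png",im[:,:,::-1])
E
```

```text
[-5.67313728  0.10709341 18.56597604] [-0.15257766  1.34447086  0.01859915] [0.52110892 0.1856203  0.12091066]
```

View pics/s6.png

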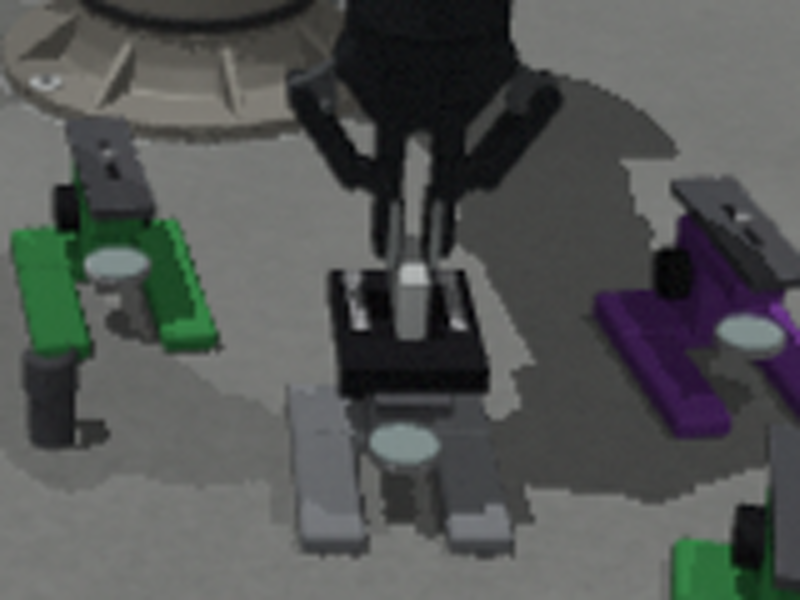

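View pics/t6.png

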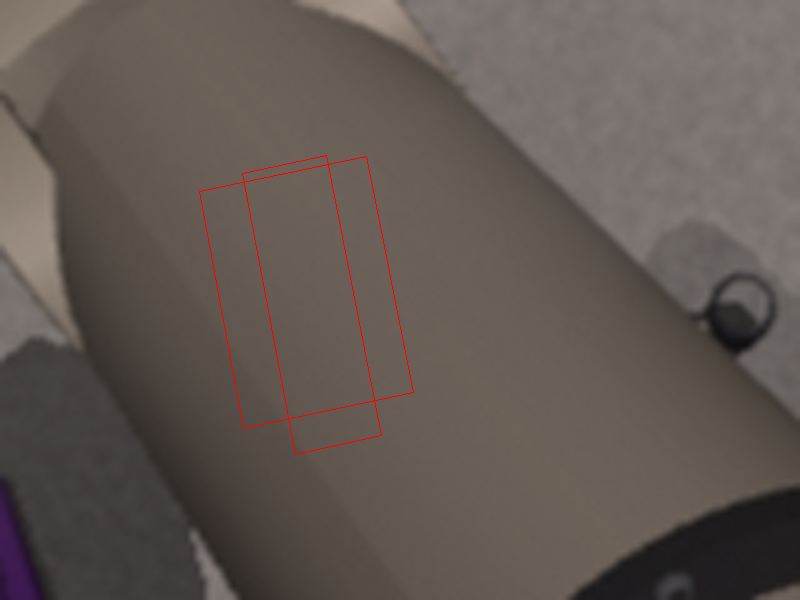

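The top camera is blocked by the arm. In the scene view the plate looks level and low on the bar. A side force of -5.7 N remains along the bar, so I'll back off 0.3 mm to relieve it and re-read.

Request:
move_arm --motion "0 0.03 0 0 0 0 0;0 0.03 0 0 0 0 0;0 0.03 0 0 0 0 0;0 0.03 0 0 0 0 0"

```text
t: 13.15
ee_pos: [0.5211, 0.1856, 0.1209]
ee_rot: [-0.0, 0.764, -0.645, 0.0]
contact_force: [-4.1, 0.1, 16.6]
grip_width: 0.0115
```

```bash
python3 - <<'E'
from h import *
o=r.get_obs();print(o["contact_force"],o["torque"],o["ee_pos"])
p=r.camera_params("scene"); im=r.grab_frame("scene").copy()
c,s=np.cos(.167),np.sin(.167)
for k,pit in enumerate((0,-.03,.03)):
  big=cv2.resize(im[160:210,330:390],None,fx=6,fy=6,interpolation=cv2.INTER_CUBIC)
  for z in(.082,.096):
    P=np.array([[.522+c*x-s*y,.1858+s*x+c*y,z+pit*x] for x,y in np.array([[50,35],[50,-35],[-50,-35],[-50,35]])/1000])
    cv2.polylines(big,[np.int32((proj(p,P)-[330,160]+.5)*6)],True,(255,0,0),1)
  P=np.array([[.5193+c*x-s*y,.185+s*x+c*y,.082] for x,y in np.array([[60,18],[60,-18],[-60,-18],[-60,18]])/1000])
  cv2.polylines(big,[np.int32((proj(p,P)-[330,160]+.5)*6)],True,(0,255,0),1)
  out=big if k==0 else np.hstack([out,big])
  if k==1: break
cv2.imwrite("pics/s7.png",np.clip(out[:,:,::-1]*1.8,0,255).astype(np.uint8))
im=r.grab_frame("wrist"); cv2.imwrite("pics/w7.png",im[:,:,::-1])
E
```

```text
[-4.06649376  0.05010142 16.58384035] [-0.13743685  0.98985875 -0.01497251] [0.52105079 0.18558982 0.12091231]
```

View pics/s7.png

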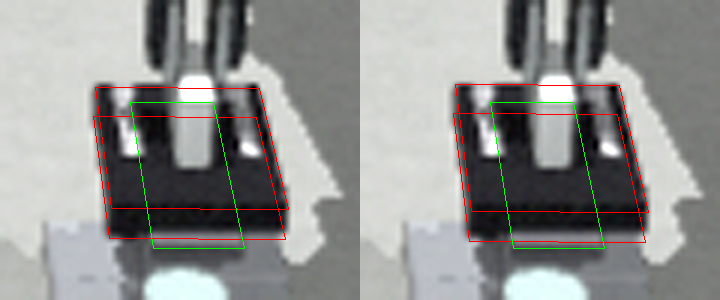

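View pics/w7.png

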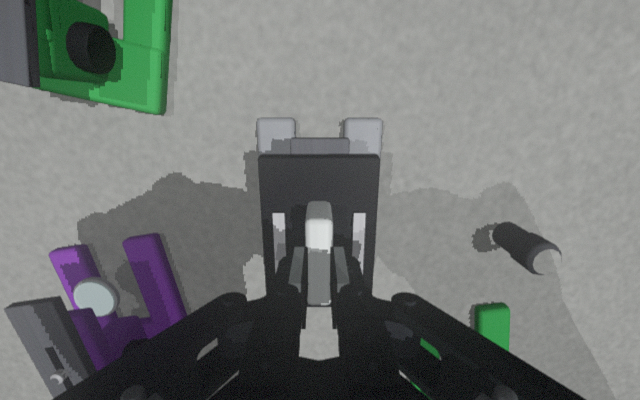

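The zero-pitch model matches the scene view. The moment changes with the side force at a lever arm of about 0.2 m (the wrist), so the press is centred, and the plate is fully down under about 19 N. Handing in.

```bash
python3 - <<'E'
from workcell import r
print(r.hand_in()); print(r.get_obs()["contact_force"])
E
```

```text
the job is handed in; nothing more can be done
None
the job is handed in; nothing more can be done
```

I gripped the plate by its rib and set it on the pin of the grey foot's bar, about 19 mm short of the socket. I slid it along until the load fell away and the socket dropped over the pin, seated it flat, and pressed the bar to its stop. I handed the job in at about 13.3 s, still gripping and pressing.

**Checks that agreed:**
- The hand ended about 15 mm below where the plate first touched the pin, which is the 7 mm pin drop plus the full 8 mm bar travel.
- The upward push on the tool rose sharply at the end and was 16.6 N at hand-in, about 19 N on the bar with the plate's weight. The bar needs 8.5 N.
- The wrist and scene views show the plate level and in line with the bar. I only moved past or over the eyepiece at height; it stands as before in the last views.

**Checks that failed or disagreed:**
- The arm blocked the top camera's final view of the plate.
- A side force of about 4 N along the bar remained after I backed off 0.3 mm. It is probably arm deflection held by friction.
- The gripper read about 11.4 mm on the 14 mm rib throughout, but the plate did not visibly slip.
- I did not look at the dish or the slide box in any final picture; the arm never went near either.

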